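# Switch off the warming tray and take the last roll with the tongs

## Task

The last bread roll on the warming tray has been sold: first turn the tray's dial back so that its pointer stands at the long index mark (off) and let go of it. Then pick up the spring tongs by their black grips, close the jaws on the roll without ever touching the roll with the fingers, and lift it about 10 cm clear of the tray. Finish while still squeezing the tongs and holding the roll up in them for the customer's bag, with nothing put down and the pots, cups, bell and terminal left where they stand.

Things in the scene. Friction and masses are not known exactly. Their poses are not given: they have to be found in the camera images.
- warmer: electric warming tray, fixed: steel box 165 (x) x 216 (y) mm, 50 mm high, yaw up to 0.12 rad. Origin under its centre on the worktop; x points away from the robot, y to its left, z up. Black glass plate, 150x140 mm, centred at [0, 0.030], top at z = 0.050; right of it (at -y) a black control deck, top at z = 0.046, with the dial
- plate_centre (a point): centre of the glass plate's top, [0, 0.030, 0.050] in the tray's frame
- dial (a joint): the tray's black dial, upright axis at [0, -0.076] in the tray's frame. Rad, growing clockwise seen from above; at 0 its pointer (white line on the bar) points along the tray's +x at the long white index mark (off). Starts 0.7 to 1.35; turns on past the mark to a stop at -0.5; stays where it is left (friction 0.03 N m), no click
- dial_grip (a point): point on the dial's axis in the middle of its bar grip: a bar 36 mm long (pointing along the pointer), 11 mm thick, 20 mm high (z = 0.0535 to 0.0735 over the worktop), pinched across its thickness from above; a round skirt, 40 mm across and 7 mm high, lies under it
- tongs: steel spring tongs with black grips lying on edge on the worktop: 0.115 kg, 265 mm long, 24 mm high, arms swing in the level plane. Origin on the worktop under the middle of the grips (near the weight centre); x runs along the centre line to the jaws, z up. Hinge 107 mm behind the origin, hanging ring ends at 137 mm. A preloaded spring holds them open
- tongs_grip (a point): middle between the grips, 12 mm above the tongs' underside: where to squeeze. Grips reach 37 mm behind to 38 mm ahead of it; open they are 54 mm wide over all here (52 to 56 along them). Squeezing takes 7 N a side at first, 8 N at 41 mm, where the jaws meet the roll's sides; at 18 mm they meet each other. Squeezed to about 50 mm they can be carried open
- tongs_jaws (a point): middle between the jaws, 105 mm ahead of tongs_grip, 12 mm above the tongs' underside. The jaws run from 20 mm behind to 32 mm ahead of it, 24 mm high; open they are 73 mm apart inside and 84 mm over all
- roll: crusty brown bread roll on the glass plate: 84 mm long (its x axis), 46 mm wide (y) with nearly straight sides, widest 8 to 19 mm above its underside, 38 mm high, flat beneath, 0.06 kg. Origin at the centre of its underside. Its long axis lies within 0.45 rad of straight ahead; the tongs straddle it lengthwise from the robot's side
- mustard_pot: white tub with a flat red lid, 61 mm across, 48 mm high; a bystander, origin at the centre of its underside
- sauce_cup_red: small clear sauce cup with lid and pink sauce, 69 mm across, 36 mm high; a bystander, origin at the centre of its underside
- sauce_cup_alioli: small clear sauce cup with lid and white sauce, 69 mm across, 36 mm high; a bystander, origin at the centre of its underside
- card_terminal: black card terminal, 165x68x52 mm; a bystander, origin at the centre of its underside
- service_bell: chrome counter bell on a black foot, 76 mm across, 54 mm high; a bystander, origin at the centre of its underside
- deli_pot_olive: clear pot with lid, 73 mm across, 64 mm high; a bystander, origin at the centre of its underside
- tongs_left: left arm of the tongs (seen from the hinge), with grip and jaw; origin on the hinge
- tongs_right: right arm of the tongs, likewise
Mind the look-alikes: they are no part of the job. What is shaped like the roll but turquoise is not meant.

How it is judged:
On the way, in this order (a step that is already met when the one before it is completed fails the run):
1. the dial stands at its index mark, let go, while the tongs still lie on the worktop (value of joint dial between -0.13 and 0.13 rad and contact force between warmer and the fingers below 0.2 N and height (world z) of tongs below 0.012 m), for 0.3 s.
2. the tongs are held up by the fingers, clear of the worktop, with the roll still on its plate (height (world z) of tongs above 0.02 m and contact force between the fingers and tongs above 1 N and z of roll in the frame of warmer below 0.06 m), for 0.2 s.
At the end, for the whole second after the job is handed in: The roll is held up, at rest, between the two jaws of the tongs (at least 0.5 N on each), its underside at least 70 mm above the tray's plate, touched by neither the fingers nor the tray; the fingers squeeze the tongs, which are clear of the tray; the dial stands within 0.13 rad of its index mark (z of roll in the frame of warmer above 0.12 m and contact force between each of tongs_left, tongs_right and roll above 0.5 N and contact force between the fingers and tongs above 2 N and contact force between roll and the fingers below 0.1 N and contact force between each of roll, tongs and warmer below 0.1 N and linear speed of roll below 0.05 m/s and value of joint dial between -0.13 and 0.13 rad); the arm keeps its last pose, push and grip.
It fails at once if the fingers or the arm touched the roll (contact force between roll and the fingers above 0.3 N or contact force between roll and the arm above 0.3 N).
It fails at once if a pot, cup, the bell or the terminal was pushed more than 30 mm from its place or tipped (distance of any of mustard_pot, sauce_cup_red, sauce_cup_alioli, card_terminal, service_bell, deli_pot_olive from where it was at the start of the episode above 0.03 m or angle between any of mustard_pot, sauce_cup_red, sauce_cup_alioli, card_terminal, service_bell, deli_pot_olive's own z axis and vertical above 0.35 rad).
It also fails if it takes over 61 s, if anything falls off the work surface, if the arm or the gripper's body presses on something with over 40 N, if the wrist force passes 120 N, or if a joint passes its speed limit or range.

## Robot

A 7-joint arm with a two-finger parallel gripper is mounted at the origin on a cart in front of the work surface, level with it; the furniture and walls round the work are solid. World frame = base frame: x ahead of the robot, y to its left, z up, the work surface at z = 0. Lengths are in m, angles in rad, forces in N, time in s.
With the tool pointing down it reaches from about 0.425 to 0.925 m from the base axis. Payload 6.8 kg.
Tool frame: the origin (TCP) lies between the finger pads; the fingertips stand 17 mm ahead of it and the grasp point (between the pads) lies 2 mm behind it; z points along the fingers, x is the direction in which the jaws open and shut, and the axes are right-handed (so a half turn about z gives the same grasp; the last joint's range is limited). The gripper opens to 85 mm and grips with 20 to 120 N. Pads are 22 mm wide; open, the fingers measure 114 mm over their backs; the gripper's body (76 mm by 85 mm) begins 54 mm behind the grasp point. The pads swing forward as they close: fully open they stand 13 mm farther back than shut.
Start: joints at [-1.32, 0.477, 0.022, 1.555, -0.011, 1.109, -0.083], TCP at [0.237, 0.632, 0.248] pointing down, gripper open.
Joint ranges: [-2.96, 2.96], [-0.34, 2.1], [-1.41, 1.46], [0.24, 2.44], [-1.37, 4.51], [0.17, 1.92], [-2.96, 2.96]. Speed limits (rad/s): [2.39, 2.39, 3.14, 3.14, 3.14, 3.14, 3.14].

## Interface

Orientations are given as a unit quaternion [w, x, y, z].
In Python, from station import readout, read_camera, get_calibration, bot, models gives the robot as it stands.
- The arm moves only by the tool carry_out, never from a script. Its argument "deltas" is a list of rows, each a list of 2 entries, a list of its own where there are three numbers: the shift along the tool's x, y, z in cm, then the turn about the tool's z in degrees. A call has 1 to 10 rows; each row is the pose to reach, as a shift and turn from the pose measured when the call began, along the tool's axes at that moment; what a row does not reach only later rows make up. A row lasts 1/8 s, in which the tool goes at most 62.5 mm and 10.7 degrees, less where a joint would pass 70% of its speed; a pose out of reach is approached as far as the arm can. A call with a gripper value outside its range is refused whole. "hand" is the opening, from 0 (shut) to 1 (fully open), set as the call begins (left out, the last holds). The fingers move at their own pace and stop on an object; "newtons" is the grip in N (left out, the last holds). Time passes only in rows, so rows that repeat a pose let the fingers close. It gives the time, the measured TCP pose, the force and the opening at its end, in the units of the state.
- readout.get_obs(): the state, without advancing time (a new reading comes with each control period).
- read_camera(name): name is "side" or "top"; returns the picture (480x640x3 uint8, red, green, blue); there is no depth.
- get_calibration(name): a dict with "fov_y" (degrees; the focal length in pixels is half the picture's height over the tangent of half this angle, whatever the lens; pixels are square), "cx", "cy" (the principal point, pixels), "D" ([k1, k2, p1, p2, k3] as OpenCV has them; the pictures are not rectified), "world_from_camera" (4x4, takes a point from camera to world coordinates). Camera axes: x right, y down, z forward; pixel columns grow to the right and rows downward; lengths in m; the calibration is good to about 2 mm. A picture is of the moment at which its call begins. get_calibration takes no time and is no camera call.
- bot.hand_in(): hands the job in, once; it reports no verdict.
Trained networks look in the newest picture that a camera, given by its name, has taken for a name from the list of things; names that differ only in an ending like _2 or _b are one class to them, and where a whole thing is asked for, a point or a joint stands for the part that bears it (a point fixed in the world has none). Each returns a list of dicts, best first, with "score" (0 to 1); they miss things now and then, are a little off and sometimes report something else, mostly with a low value. They report only what shows in the picture. A call takes as long as a camera call. They do not tell look-alikes from the thing itself.
- models.spot_in(query, camera): "centre" ([row, column] in pixels, amid what is visible of it).
The state is a dict: "t": time; "q": joint angles; "joint_vel": joint speeds; "joint_torque": joint torques, N m; "eef_pos": TCP position; "tool_rot": TCP orientation; "contact_force": force on the tool from outside, world axes, zero at the start; "torque": the same for the moment, N m; "gripper_width": opening from 0.0 (shut) to 1.0 (fully open).
Only numpy, scipy, OpenCV 4.12 (cv2) and the standard library are available. Lean on these libraries where they do the work, as an engineer would, in place of code of your own. Each camera call takes 0.05 s, during which the arm holds its last target. There are 200 camera calls.

## Working session

There is one attempt and no reset: what is moved stays moved. The work goes in short steps, Python scripts to look and compute and a tool call to move; the robot and the scene stay as the last step left them, time stands still between calls to the robot, and variables do not carry over. Pictures are saved under pics/ and viewed, about 8 in all and at most 12, crops included, and the job is handed in when it is done.

Besides the shell and the picture viewer there is one more tool, called after "Request:" as name(argument=value, ...), one argument or row to a line, values as JSON. carry_out: Moves the arm, as the interface text tells. Its arguments: {"type":"object","properties":{"deltas":{"type":"array"},"hand":{"type":"number"},"newtons":{"type":"number"}},"required":["deltas"]}

```bash
mkdir -p pics
cat > h.py <<'E'
import numpy as np, cv2
from station import readout, read_camera, get_calibration, bot, models
def K(n):
    c=get_calibration(n); f=240/np.tan(np.radians(c['fov_y'])/2)
    return np.array([[f,0,c['cx']],[0,f,c['cy']],[0,0,1]]),np.array(c['D'],float),np.array(c['world_from_camera'])
def px2w(n,rc,z):
    k,D,T=K(n); p=cv2.undistortPoints(np.array([[[rc[1],rc[0]]]],float),k,D)[0,0]
    d=T[:3,:3]@np.array([p[0],p[1],1]); o=T[:3,3]; return o+d*(z-o[2])/d[2]
def w2px(n,P):
    k,D,T=K(n); M=np.linalg.inv(T); r=cv2.Rodrigues(M[:3,:3])[0]
    return cv2.projectPoints(np.array(P,float).reshape(-1,1,3),r,M[:3,3],k,D)[0].reshape(-1,2)
def save(n,name): 
    im=read_camera(n); cv2.imwrite('pics/'+name,im[:,:,::-1]); return im
E
python3 - <<'E'
from h import *
np.set_printoptions(precision=3,suppress=True)
o=readout.get_obs(); print(o['t'],o['eef_pos'],o['tool_rot'])
for n in('top','side'):
    save(n,n+'0.png'); print(n,K(n)[2][:3,3],K(n)[0][0,0])
    for q,z in(('plate_centre',.05),('dial_grip',.07),('tongs_grip',.012),('tongs_jaws',.012),('tongs',.012),('roll',.065),('warmer',.05)):
        for d in models.spot_in(q,n)[:2]: print(q,d['centre'],round(d['score'],2),px2w(n,d['centre'],z))
E
```

```text
0.0 [0.237 0.631 0.247] [ 0.001  0.822  0.57  -0.001]
top [0.334 0.009 1.711] 574.4364599262883
plate_centre [225.0, 290.5] 0.77 [0.533 0.075 0.05 ]
dial_grip [219.8, 313.2] 0.5 [0.544 0.009 0.07 ]
dial_grip [223.0, 273.9] 0.43 [0.537 0.122 0.07 ]
tongs_grip [240.2, 433.1] 0.72 [ 0.484 -0.348  0.012]
tongs_jaws [234.9, 429.6] 0.77 [ 0.5   -0.338  0.012]
tongs [239.2, 433.6] 0.77 [ 0.487 -0.35   0.012]
roll [219.0, 277.9] 0.89 [0.549 0.111 0.065]
roll [222.8, 355.3] 0.63 [ 0.534 -0.113  0.065]
side [-0.305 -1.157  0.848] 624.1450110295086
plate_centre [249.5, 313.5] 0.62 [0.493 0.007 0.05 ]
plate_centre [325.0, 384.7] 0.6 [ 0.424 -0.353  0.05 ]
dial_grip [242.7, 331.1] 0.55 [ 0.529 -0.021  0.07 ]
dial_grip [325.5, 385.6] 0.54 [ 0.407 -0.375  0.07 ]
tongs_grip [325.4, 384.5] 0.82 [ 0.458 -0.315  0.012]
tongs_jaws [325.0, 388.1] 0.71 [ 0.465 -0.319  0.012]
tongs_jaws [244.0, 329.1] 0.71 [0.583 0.062 0.012]
tongs [323.3, 378.7] 0.61 [ 0.453 -0.301  0.012]
tongs [325.3, 385.9] 0.56 [ 0.461 -0.317  0.012]
roll [277.4, 356.8] 0.86 [ 0.482 -0.186  0.065]
roll [226.0, 302.4] 0.57 [0.529 0.111 0.065]
warmer [242.5, 315.6] 0.78 [0.519 0.035 0.05 ]
warmer [198.4, 243.4] 0.47 [0.506 0.399 0.05 ]
```

View pics/top0.png

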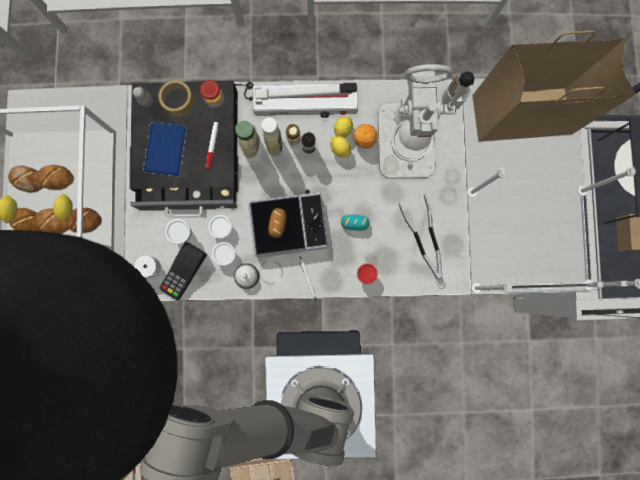

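View pics/side0.png

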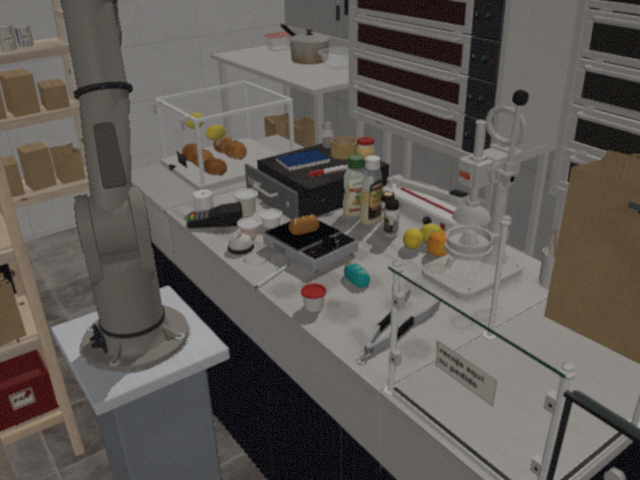

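The top view shows the tray at about rows 193–257, columns 250–327. The roll is at (row 222, col 277) and the dial near (217, 314). The tongs have their jaws near (200, 415) and the ring near (284, 441). The turquoise decoy is at (222, 355). I'll crop these to measure them.

Run:
```python
import cv2
im=cv2.imread('pics/top0.png')
a=cv2.resize(im[185:265,245:335],None,fx=7,fy=7,interpolation=cv2.INTER_CUBIC)
cv2.imwrite('pics/c1.png',a)
b=cv2.resize(im[188:292,392:452],None,fx=5.5,fy=5.5,interpolation=cv2.INTER_CUBIC)
cv2.imwrite('pics/c2.png',b)
```

```text
(no output)
```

View pics/c1.png

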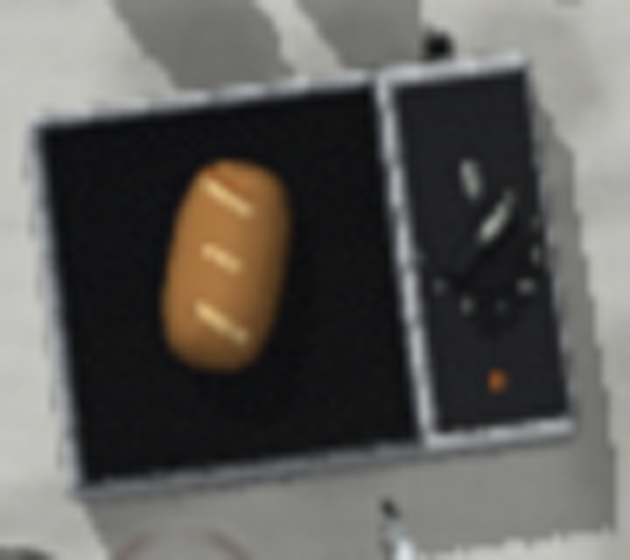

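View pics/c2.png

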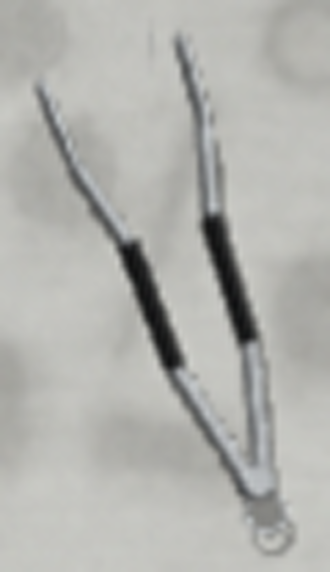

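The first crop shows the tray's corners, the roll tilted slightly clockwise, and the dial pointer aimed up-right of the index mark. The second shows the grips, jaw tips, hinge and ring clearly. Next I'll fit poses.

Run:
```python
from h import *
np.set_printoptions(precision=4,suppress=True)
def fit(M,W):
    M=np.array(M);W=np.array(W);a=M-M.mean(0);b=W-W.mean(0)
    t=np.arctan2((a[:,0]*b[:,1]-a[:,1]*b[:,0]).sum(),(a*b).sum());R=np.array([[np.cos(t),-np.sin(t)],[np.sin(t),np.cos(t)]])
    p=W.mean(0)-R@M.mean(0); return p,t,R,(M@R.T+p-W)*1000
c1=lambda u,v,z:px2w('top',[185+(v+.5)/7-.5,245+(u+.5)/7-.5],z)[:2]
c2=lambda u,v,z:px2w('top',[188+(v+.5)/5.5-.5,392+(u+.5)/5.5-.5],z)[:2]
p,t,R,e=fit([[.0825,.108],[.0825,-.108],[-.0825,-.108],[-.0825,.108]],[c1(*q,.05) for q in((36,124),(530,56),(575,430),(77,494))])
print('warmer',p,t,'dial',p+R@[0,-.076],'plate',p+R@[0,.03]);print(e)
a,b=c1(513,193,.0735),c1(445,283,.0735);print('bar',a,b,(a+b)/2,'dial rad',t-np.arctan2(*(a-b)[::-1]))
a,b=c1(480,240,.0735),c1(513,193,.0735);print('ptr',t-np.arctan2(*(b-a)[::-1]), 'from axis', t-np.arctan2(*(b-p-R@[0,-.076])[::-1]))
im=cv2.imread('pics/top0.png');h=cv2.cvtColor(im,cv2.COLOR_BGR2HSV)
m=np.zeros(im.shape[:2],np.uint8);m[195:250,255:300]=((h[...,1]>90)&(h[...,2]>60))[195:250,255:300]
big=cv2.resize(m*255,None,fx=4,fy=4,interpolation=cv2.INTER_CUBIC)>127
ys,xs=np.nonzero(big)
W=np.array([px2w('top',[y/4-.375,x/4-.375],.05+.02)[:2] for y,x in zip(ys[::3],xs[::3])])
w,V=np.linalg.eigh(np.cov(W.T));v=V[:,1]*np.sign(V[0,1]);print('roll',W.mean(0),np.arctan2(v[1],v[0]),4*np.sqrt(w))
rt=R.T@(W.mean(0)-p);print('roll in warmer',rt)
z=.022
# tongs model: grips ends, over centre, jaw tips
pts=[c2(*q,z) for q in((130,243),(176,368),(213,215),(249,342),(38,82),(180,38),(262,485),(272,552))]
print(np.array(pts))
M=[[.038,.0235],[-.037,.0215],[.038,-.0235],[-.037,-.0215],[.137,.0395],[.137,-.0395],[-.107,0],[-.137,0]]
p,t,R,e=fit(M,pts);print('tongs',p,t);print(e)
```

```text
warmer [0.5364 0.0821] 0.10842971478052894 dial [0.5447 0.0065] plate [0.5332 0.1119]
[[ 4.5845  5.0985]
 [ 3.2549 -2.7819]
 [-3.5031 -5.2064]
 [-4.3363  2.8898]]
bar [ 0.5659 -0.0051] [0.5292 0.0235] [0.5475 0.0092] dial rad 0.770855329377612
ptr 0.7360504981210798 from axis 0.6100695095947349
roll [0.5395 0.1141] -0.19255729094675428 [0.0495 0.0899]
roll in warmer [0.0065 0.0316]
[[ 0.5091 -0.2934]
 [ 0.441  -0.3159]
 [ 0.5234 -0.3391]
 [ 0.4542 -0.3561]
 [ 0.5977 -0.2465]
 [ 0.6206 -0.3249]
 [ 0.3771 -0.3602]
 [ 0.3411 -0.3643]]
tongs [ 0.4792 -0.3262] 0.29461735384266563
[[-0.3345  0.6976]
 [-3.4432 -0.4875]
 [-1.0518  1.4764]
 [-4.1735 -1.4584]
 [ 1.0938 -2.1541]
 [ 1.1708  0.7071]
 [-0.2809  2.9206]
 [ 7.0192 -1.7017]]
```

```bash
cat >> h.py <<'E'
from scipy.spatial.transform import Rotation as Ro
def plan(*tg):
    o=readout.get_obs(); w,x,y,z=o['tool_rot']; R=Ro.from_quat([x,y,z,w]).as_matrix()
    a0=np.arctan2(R[1,0],R[0,0])
    print('t',round(o['t'],2),'pos',np.round(o['eef_pos'],4),'ang',round(a0,3),'zax',np.round(R[:,2],3),'w',round(o['gripper_width'],3),'F',np.round(o['contact_force'],1),'q7',round(o['q'][6],2),'q1',round(o['q'][0],2))
    for x,y,z,a in tg:
        d=(a0-a+np.pi)%(2*np.pi)-np.pi
        print((x,y,z,a),'->',np.round(R.T@(np.array([x,y,z])-o['eef_pos'])*100,2),round(np.degrees(d),1))
E
python3 -c "
from h import *
plan((.546,.008,.2,.91),(.39,.32,.248,1.06))"
```

```text
t 0.8 pos [0.237  0.632  0.2483] ang 1.212 zax [-0. -0. -1.] w 0.997 F [0.1 0.2 0.5] q7 -0.08 q1 -1.32
(0.546, 0.008, 0.2, 0.91) -> [-47.58  50.84   4.83] 17.3
(0.39, 0.32, 0.248, 1.06) -> [-23.84  25.28   0.03] 8.7
```

Request:
carry_out(
  deltas=[
    [[-4,4.2,0],2],
    [[-8,8.5,0],4],
    [[-12,12.8,0],6],
    [[-16,17,0],8],
    [[-20,21.3,0],10],
    [[-24,25.5,0],12],
    [[-28,29.8,0],14],
    [[-32,34,0],16],
    [[-36,38.3,0],17],
    [[-40,42.5,1],17],
  ],
  hand=0.45,
)

```text
t: 2.05
eef_pos: [0.4958, 0.1068, 0.2393]
tool_rot: [-0.0, 0.897, 0.442, 0.001]
contact_force: [0.4, 0.2, -0.4]
gripper_width: 0.454
```

```bash
python3 -c "
from h import *
plan((.546,.008,.13,.91),(.546,.008,.2,.91))"
```

```text
t 2.05 pos [0.4958 0.1068 0.2393] ang 0.915 zax [ 0.003  0.001 -1.   ] w 0.454 F [ 0.4  0.2 -0.4] q7 0.67 q1 -0.63
(0.546, 0.008, 0.13, 0.91) -> [-4.8   9.99 10.93] 0.3
(0.546, 0.008, 0.2, 0.91) -> [-4.79 10.    3.93] 0.3
```

Request:
carry_out(
  deltas=[
    [[-2.4,5,2],0],
    [[-4.8,10,4],0],
    [[-4.8,10,8],0],
    [[-4.8,10,11],0],
    [[-4.8,10,11],0],
    [[-4.8,10,11],0],
  ],
)

```text
t: 2.8
eef_pos: [0.5469, 0.008, 0.1304]
tool_rot: [0.0, 0.897, 0.442, 0.002]
contact_force: [-0.1, -0.0, -0.7]
gripper_width: 0.45
```

Run:
```python
from h import *
plan((.546,.008,.075,.91))
im=save('side','s1.png'); 
a=im[160:300,230:410]; it=save('top','t1.png')[180:265,240:345]
b=cv2.resize(a,None,fx=3,fy=3,interpolation=cv2.INTER_CUBIC);c=cv2.resize(it,(0,0),fx=420/85,fy=420/85,interpolation=cv2.INTER_CUBIC)[:,:250]
cv2.imwrite('pics/s1c.png',np.hstack([b,c])[:,:,::-1])
```

```text
t 2.8 pos [0.5469 0.008  0.1304] ang 0.915 zax [ 0.004  0.002 -1.   ] w 0.45 F [-0.1 -0.  -0.7] q7 0.99 q1 -0.41
(0.546, 0.008, 0.075, 0.91) -> [-0.08 -0.08  5.54] 0.3
```

View pics/s1c.png

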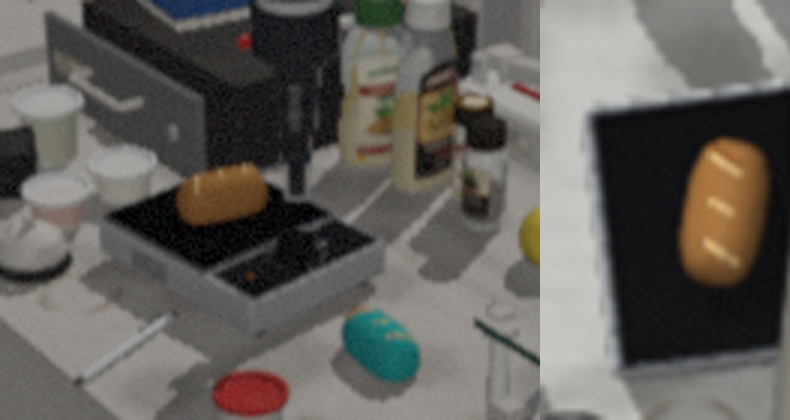

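Run:
```python
from h import *
C=lambda P:np.round((w2px('side',P)-[230,160]+.5)*3-.5)
t=.108;R=np.array([[np.cos(t),-np.sin(t)],[np.sin(t),np.cos(t)]]);p=np.array([.5364,.0821])
for m in([.0825,-.108],[-.0825,-.108],[-.0825,.108],[.0825,.108]): print(C([*(p+R@m),.05]))
print('dial',C([.545,.0075,.0735]),C([.545,.0075,.0535]),'ptr',C([.561,-.004,.0735]),'tips',C([.547,.008,.1134]),'roll',C([.5395,.114,.05]),C([.5395,.114,.088]))
# finger tips left/right
c,s=np.cos(.915),np.sin(.915)
print(C([.547+.022*c,.008+.022*s,.118]),C([.547-.022*c,.008-.022*s,.118]))
```

```text
[[392. 234.]]
[[254. 298.]]
[[ 98. 213.]]
[[234. 157.]]
dial [[299. 228.]] [[300. 248.]] ptr [[322. 228.]] tips [[300. 187.]] roll [[226. 209.]] [[225. 172.]]
[[301. 170.]] [[300. 193.]]
```

The side view agrees: the dial sits near crop (300, 243) under the fingers, and the projected corners match. Now I'll lower and pinch.

Request:
carry_out(
  deltas=[
    [[0,0,3],0],
    [[0,0,5],0],
    [[0,0,5.4],0],
    [[0,0,5.4],0],
  ],
)

```text
t: 3.4
eef_pos: [0.5481, 0.0083, 0.0777]
tool_rot: [0.001, 0.897, 0.442, 0.003]
contact_force: [0.0, -0.4, 0.3]
gripper_width: 0.449
```

Request:
carry_out(
  deltas=[
    [[0,0,0],0],
    [[0,0,0],0],
    [[0,0,0],0],
    [[0,0,0],0],
    [[0,0,0],0],
    [[0,0,0],0],
  ],
  hand=0.0,
  newtons=20,
)

```text
t: 4.15
eef_pos: [0.5487, 0.0081, 0.0789]
tool_rot: [0.001, 0.897, 0.442, 0.004]
contact_force: [-1.2, -0.6, 6.0]
gripper_width: 0.122
```

```bash
python3 -c "
from h import *
plan((.546,.008,.075,1.679))"
```

```text
t 4.15 pos [0.5487 0.0081 0.0789] ang 0.915 zax [ 0.008  0.002 -1.   ] w 0.122 F [-1.2 -0.6  6. ] q7 1.03 q1 -0.38
(0.546, 0.008, 0.075, 1.679) -> [-0.17 -0.21  0.38] -43.7
```

Request:
carry_out(
  deltas=[
    [[0,0,0],-6],
    [[0,0,0],-12],
    [[0,0,0],-18],
    [[0,0,0],-24],
    [[0,0,0],-30],
    [[0,0,0],-36],
    [[0,0,0],-42],
    [[0,0,0],-44],
    [[0,0,0],-44],
    [[0,0,0],-44],
  ],
)

```text
t: 5.4
eef_pos: [0.5493, 0.0104, 0.079]
tool_rot: [0.002, 0.666, 0.746, 0.005]
contact_force: [2.6, 5.9, -6.7]
gripper_width: 0.123
```

```bash
python3 -c "
from h import *
plan((.546,.008,.075,1.679))"
```

```text
t 5.4 pos [0.5493 0.0104 0.079 ] ang 1.685 zax [ 0.009  0.005 -1.   ] w 0.123 F [ 2.6  5.9 -6.7] q7 1.64 q1 -0.22
(0.546, 0.008, 0.075, 1.679) -> [-0.2  -0.36  0.4 ] 0.4
```

Request:
carry_out(
  deltas=[
    [[0,0,0],0],
    [[0,0,0],0],
    [[0,0,0],0],
    [[0,0,0],0],
    [[0,0,-3],0],
    [[0,0,-8],0],
    [[0,0,-13],0],
    [[0,0,-13],0],
  ],
  hand=0.4,
)

```text
t: 6.4
eef_pos: [0.5507, 0.0097, 0.2132]
tool_rot: [0.005, 0.666, 0.746, 0.008]
contact_force: [-1.0, 0.6, 0.3]
gripper_width: 0.399
```

```bash
python3 -c "
from h import *
plan((.4792,-.3262,.2,1.866),(.4792,-.3262,.1,1.866))"
```

```text
t 6.4 pos [0.5507 0.0097 0.2132] ang 1.685 zax [ 0.018  0.006 -1.   ] w 0.399 F [-1.   0.6  0.3] q7 1.61 q1 -0.25
(0.4792, -0.3262, 0.2, 1.866) -> [-32.57 -10.94   1.  ] -10.4
(0.4792, -0.3262, 0.1, 1.866) -> [-32.6  -11.12  11.  ] -10.4
```

Run:
```python
from h import *
for q in([392,392],[335,491]): print(px2w('side',q,0))
p=px2w('side',[392,392],0)
for z in(.2,.25,.3,.35): print(z,w2px('side',[p[0],p[1],z]))
print('mustard',px2w('top',[273,367],.048))
it=save('top','t2.png')[180:265,240:345]
cv2.imwrite('pics/t2c.png',cv2.resize(it,None,fx=6,fy=6,interpolation=cv2.INTER_CUBIC)[:,:,::-1])
```

```text
[ 0.33723381 -0.47781165  0.        ]
[ 6.31786804e-01 -4.73878535e-01  1.11022302e-16]
0.2 [[396.16329769 308.05764067]]
0.25 [[397.28660636 284.6763265 ]]
0.3 [[398.44434711 260.23065129]]
0.35 [[399.63700613 234.66321574]]
mustard [ 0.389023  -0.1440743  0.048    ]
```

Request:
carry_out(
  deltas=[
    [[-5,-1.7,0],-2],
    [[-10,-3.4,0],-4],
    [[-15,-5,0],-6],
    [[-20,-6.7,0],-8],
    [[-25,-8.4,0],-10],
    [[-30,-10,1],-10.4],
    [[-32.6,-11,5],-10.4],
    [[-32.6,-11.1,10],-10.4],
    [[-32.6,-11.1,10],-10.4],
  ],
  hand=1.0,
)

```text
t: 7.58
eef_pos: [0.4737, -0.3244, 0.1036]
tool_rot: [-0.001, 0.596, 0.803, 0.005]
contact_force: [-0.6, 0.4, -0.1]
gripper_width: 1.0
```

Run:
```python
from h import *
plan((.4792,-.3262,.06,1.866),(.4792,-.3262,.017,1.866))
a=save('side','s3.png')[220:380,300:460]; it=save('top','t3.png')[185:265,265:335]
b=cv2.resize(a,(420,420),interpolation=cv2.INTER_CUBIC);c=cv2.resize(it,(367,420),interpolation=cv2.INTER_CUBIC)
cv2.imwrite('pics/s3c.png',np.hstack([b,c])[:,:,::-1])
```

```text
t 7.58 pos [ 0.4737 -0.3244  0.1036] ang 1.866 zax [ 0.004  0.01  -1.   ] w 1.0 F [-0.6  0.4 -0.1] q7 2.52 q1 0.33
(0.4792, -0.3262, 0.06, 1.866) -> [-0.37  0.45  4.36] -0.0
(0.4792, -0.3262, 0.017, 1.866) -> [-0.41  0.42  8.66] -0.0
```

View pics/s3c.png

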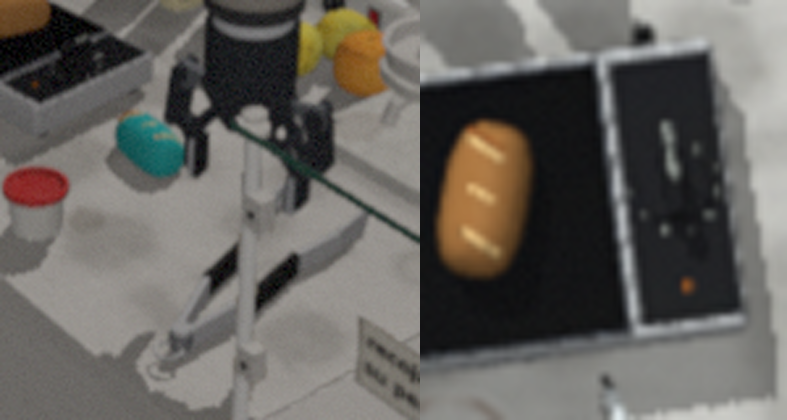

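The right half shows the pointer lined up with the index mark. The left half shows the gripper above the tongs with its jaws straddling the grips. I'll check the tongs pose in the side view.

Run:
```python
from h import *
C=lambda P:np.round((w2px('side',P)-[300,220]+.5)*2.625-.5)
p=np.array([.4792,-.3262]);t=.2946;R=np.array([[np.cos(t),-np.sin(t)],[np.sin(t),np.cos(t)]])
for n,m in dict(Lf=[.038,.0235],Lb=[-.037,.0215],Rf=[.038,-.0235],Rb=[-.037,-.0215],hinge=[-.107,0],ring=[-.137,0],Rtip=[.137,-.0395]).items(): print(n,C([*(p+R@m),.012]))
```

```text
Lf [[250. 244.]]
Lb [[205. 287.]]
Rf [[296. 262.]]
Rb [[249. 305.]]
hinge [[181. 339.]]
ring [[160. 358.]]
Rtip [[367. 216.]]
```

Request:
carry_out(
  deltas=[
    [[-0.4,0.4,2],0],
    [[-0.4,0.4,5],0],
    [[-0.4,0.4,7.5],0],
    [[-0.4,0.4,8.6],0],
    [[-0.4,0.4,8.7],0],
    [[-0.4,0.4,8.7],0],
  ],
)

```text
t: 8.43
eef_pos: [0.484, -0.3284, 0.0221]
tool_rot: [0.004, 0.595, 0.804, 0.006]
contact_force: [0.1, -0.5, -0.5]
gripper_width: 0.999
```

```bash
python3 -c "
from h import *
plan((.4792,-.3262,.016,1.866))"
```

```text
t 8.43 pos [ 0.484  -0.3284  0.0221] ang 1.867 zax [ 0.014  0.005 -1.   ] w 0.999 F [ 0.1 -0.5 -0.5] q7 2.55 q1 0.36
(0.4792, -0.3262, 0.016, 1.866) -> [ 0.35 -0.41  0.6 ] 0.1
```

Request:
carry_out(
  deltas=[
    [[0.4,-0.4,0.6],0],
    [[0.4,-0.4,0.6],0],
    [[0.4,-0.4,0.6],0],
  ],
)

```text
t: 8.8
eef_pos: [0.4791, -0.3257, 0.0162]
tool_rot: [0.004, 0.595, 0.804, 0.006]
contact_force: [0.4, -0.2, -0.4]
gripper_width: 1.003
```

Request:
carry_out(
  deltas=[
    [[0,0,0],0],
    [[0,0,0],0],
    [[0,0,0],0],
    [[0,0,0],0],
    [[0,0,0],0],
    [[0,0,0],0],
  ],
  hand=0.59,
  newtons=40,
)

```text
t: 9.55
eef_pos: [0.4797, -0.3261, 0.0169]
tool_rot: [0.005, 0.595, 0.804, 0.006]
contact_force: [-1.0, -0.2, 5.5]
gripper_width: 0.593
```

```bash
python3 -c "
from h import *
plan((.4792,-.3262,.016,1.866))"
```

```text
t 9.55 pos [ 0.4797 -0.3261  0.0169] ang 1.867 zax [ 0.015  0.004 -1.   ] w 0.593 F [-1.  -0.2  5.5] q7 2.55 q1 0.36
(0.4792, -0.3262, 0.016, 1.866) -> [ 0.01 -0.05  0.09] 0.0
```

Request:
carry_out(
  deltas=[
    [[0,0,-1],0],
    [[0,0,-2.5],0],
    [[0,0,-4.5],0],
    [[0,0,-7],0],
    [[0,0,-10],0],
    [[0,0,-13],0],
    [[0,0,-16],0],
    [[0,0,-16],0],
    [[0,0,-16],0],
  ],
)

```text
t: 10.68
eef_pos: [0.4769, -0.3265, 0.1769]
tool_rot: [0.005, 0.595, 0.804, 0.006]
contact_force: [-0.3, -0.4, -0.6]
gripper_width: 0.587
```

Run:
```python
from h import *
plan((.436,.134,.18,1.378),(.436,-.1,.18,1.6))
a=save('side','s4.png')[150:350,290:490]; it=save('top','t4.png')[175:300,380:470]
b=cv2.resize(a,(480,480),interpolation=cv2.INTER_CUBIC);c=cv2.resize(it,(316,480),interpolation=cv2.INTER_CUBIC)
cv2.imwrite('pics/s4c.png',np.hstack([b,c])[:,:,::-1])
```

```text
t 10.68 pos [ 0.4769 -0.3265  0.1769] ang 1.867 zax [ 0.015  0.005 -1.   ] w 0.587 F [-0.3 -0.4 -0.6] q7 2.49 q1 0.3
(0.436, 0.134, 0.18, 1.378) -> [45.24  9.52 -0.16] 28.0
(0.436, -0.1, 0.18, 1.6) -> [22.86  2.7  -0.26] 15.3
```

View pics/s4c.png

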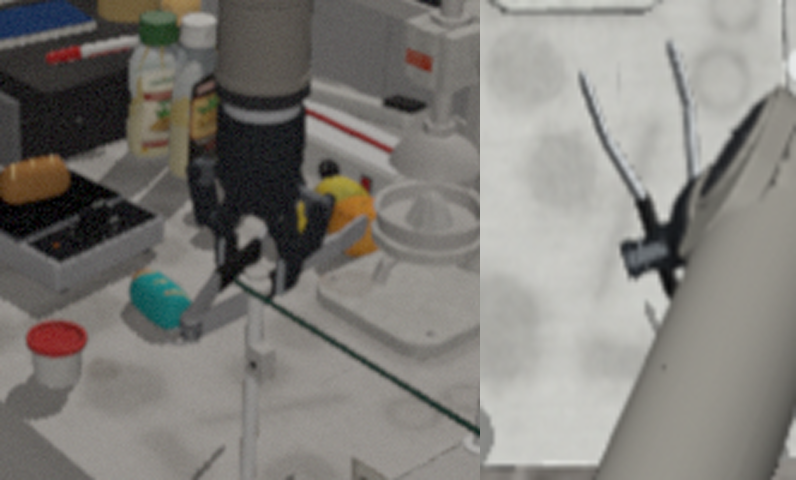

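The tongs are off the worktop and held. I'll check whether they're level and find the jaw tips.

Run:
```python
from h import *
o=readout.get_obs();p=np.array(o['eef_pos']);t=.2965
f=np.array([np.cos(t),np.sin(t)]);l=np.array([-f[1],f[0]])
z0=p[2]-.0049
for th in(-.06,0,.06):
    P=lambda x,y:[*(p[:2]+f*x+l*y),z0+x*th]
    print(th,'hinge side',w2px('side',P(-.107,0)),'tips top',w2px('top',[P(.137,.0335),P(.137,-.0335)]).tolist())
for z in (.16,.172,.184): print(z,px2w('top',[194.5,408.5],z),px2w('top',[185.9,434.1],z))
```

```text
-0.06 hinge side [[369.11535229 283.25537148]] tips top [[408.79180757520976, 194.3078509622807], [431.6951862867983, 186.8995886005453]]
0 hinge side [[369.05629847 285.97682702]] tips top [[409.28350243183104, 193.79108159318002], [432.3031751987003, 186.34648067822138]]
0.06 hinge side [[368.99741169 288.68452777]] tips top [[409.78031876276697, 193.26891549036455], [432.9174530454544, 185.78763216100936]]
0.16 [ 0.59785625 -0.25389951  0.16      ] [ 0.62067697 -0.32571657  0.16      ]
0.172 [ 0.5958123  -0.25186214  0.172     ] [ 0.61845642 -0.32312345  0.172     ]
0.184 [ 0.59376835 -0.24982478  0.184     ] [ 0.61623588 -0.32053033  0.184     ]
```

Request:
carry_out(
  deltas=[
    [[2.5,0.3,0],2],
    [[6,1,0],4],
    [[10,1.7,0],7],
    [[14,2.5,0],10],
    [[18,3.4,0],13],
    [[22,4.3,0],16],
    [[26,5.3,0],19],
    [[30,6.2,0],22],
    [[34,7,0],25],
    [[38,8,0],28],
  ],
)

```text
t: 12.02
eef_pos: [0.4414, 0.0616, 0.1769]
tool_rot: [0.002, 0.772, 0.635, 0.006]
contact_force: [0.2, -1.2, -1.3]
gripper_width: 0.591
```

```bash
python3 -c "
from h import *
plan((.4364,.1338,.15,1.38))"
```

```text
t 12.03 pos [0.4414 0.0616 0.1769] ang 1.376 zax [ 0.012  0.005 -1.   ] w 0.591 F [ 0.2 -1.2 -1.3] q7 1.14 q1 -0.42
(0.4364, 0.1338, 0.15, 1.38) -> [ 6.97 -1.92  2.72] -0.2
```

Request:
carry_out(
  deltas=[
    [[3,-0.8,0],0],
    [[6,-1.6,0],0],
    [[7,-1.9,1],0],
    [[7,-1.9,2.7],0],
    [[7,-1.9,2.7],0],
    [[7,-1.9,2.7],0],
  ],
)

```text
t: 12.78
eef_pos: [0.4366, 0.1332, 0.15]
tool_rot: [0.002, 0.773, 0.635, 0.006]
contact_force: [-0.2, 0.7, -0.9]
gripper_width: 0.59
```

Run:
```python
from h import *
plan((.4364,.1338,.1,1.38),(.4364,.1338,.073,1.38))
a=save('side','s5.png')[160:290,220:370]; it=save('top','t5.png')[180:270,240:330]
b=cv2.resize(a,None,fx=3,fy=3,interpolation=cv2.INTER_CUBIC);c=cv2.resize(it,(390,390),interpolation=cv2.INTER_CUBIC)[:,:340]
cv2.imwrite('pics/s5c.png',np.hstack([b,c])[:,:,::-1])
```

```text
t 12.78 pos [0.4366 0.1332 0.15  ] ang 1.375 zax [ 0.011  0.004 -1.   ] w 0.59 F [-0.2  0.7 -0.9] q7 0.98 q1 -0.53
(0.4364, 0.1338, 0.1, 1.38) -> [ 0.02 -0.08  5.  ] -0.3
(0.4364, 0.1338, 0.073, 1.38) -> [ 0.01 -0.11  7.7 ] -0.3
```

View pics/s5c.png

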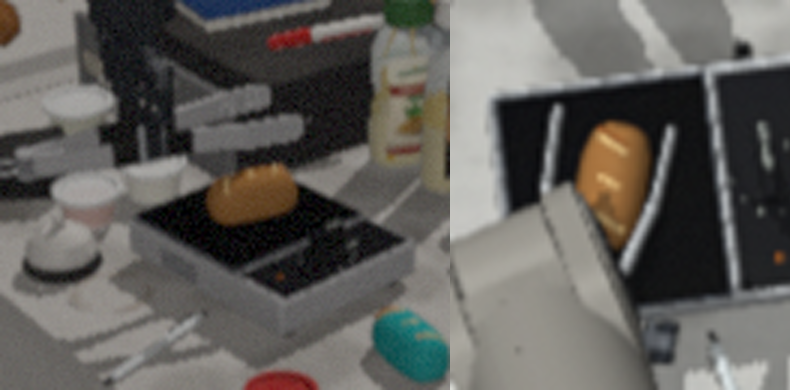

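Run:
```python
from h import *
g=lambda u,v,z:px2w('top',[180+(v+.5)/4.333-.5,240+(u-450+.5)/4.333-.5],z)
for z in(.14,.157): L,R=g(557,105,z),g(672,128,z); print(L,R,(L+R)/2)
m=(g(557,105,.155)+g(672,128,.155))/2; o=readout.get_obs()['eef_pos']; d=m-o; print('tongs dir',np.arctan2(d[1],d[0]),np.hypot(*d[:2]))
# roll edges at z=.062 along several rows
h=cv2.cvtColor(cv2.imread('pics/top0.png'),cv2.COLOR_BGR2HSV);mk=((h[...,1]>90)&(h[...,2]>60))
for r in range(210,237,4):
    c=np.nonzero(mk[r,260:295])[0]+260; a,b=px2w('top',[r,c[0]-.5],.063),px2w('top',[r,c[-1]+.5],.063); print(r,a[:2],b[:2],((a+b)/2)[:2])
```

```text
[0.58244941 0.14295608 0.14      ] [0.56618887 0.06984042 0.14      ] [0.57431914 0.10639825 0.14      ]
[0.57975743 0.14151032 0.157     ] [0.56367289 0.06918601 0.157     ] [0.57171516 0.10534816 0.157     ]
tongs dir -0.20524770028480202 0.13796086376425437
210 [0.57616398 0.12596796] [0.57553497 0.09411815] [0.57584948 0.11004306]
214 [0.56459503 0.1318972 ] [0.56373913 0.08849624] [0.56416708 0.11019672]
218 [0.55298552 0.1349274 ] [0.55207419 0.08866461] [0.55252986 0.11179601]
222 [0.54139258 0.1379548 ] [0.54048273 0.09172231] [0.54093765 0.11483855]
226 [0.52981583 0.1409795 ] [0.5288511  0.09188997] [0.52933346 0.11643473]
230 [0.51819814 0.14111472] [0.51729211 0.09494313] [0.51774513 0.11802893]
234 [0.50653971 0.13836631] [0.50580523 0.1008763 ] [0.50617247 0.1196213 ]
```

The jaws straddle the roll in plan, and turning 1.5° left centres them. Descending.

Request:
carry_out(
  deltas=[
    [[0,-0.1,1],-1],
    [[0,-0.1,2],-1.5],
    [[0,-0.1,3.5],-1.5],
    [[0,-0.1,5],-1.5],
    [[0,-0.1,6.3],-1.5],
    [[0,-0.1,7.2],-1.5],
    [[0,-0.1,7.7],-1.5],
    [[0,-0.1,7.7],-1.5],
  ],
)

```text
t: 13.88
eef_pos: [0.4369, 0.1341, 0.0733]
tool_rot: [0.002, 0.764, 0.645, 0.006]
contact_force: [-0.2, 0.7, -1.8]
gripper_width: 0.599
```

Run:
```python
from h import *
plan((.4364,.1338,.073,1.40))
a=save('side','s6.png')[180:270,240:360]; it=save('top','t6.png')[190:260,250:320]
b=cv2.resize(a,(480,360),interpolation=cv2.INTER_CUBIC);c=cv2.resize(it,(360,360),interpolation=cv2.INTER_CUBIC)[:,:310]
cv2.imwrite('pics/s6c.png',np.hstack([b,c])[:,:,::-1])
```

```text
t 13.88 pos [0.4369 0.1341 0.0733] ang 1.401 zax [ 0.012  0.005 -1.   ] w 0.599 F [-0.2  0.7 -1.8] q7 1.03 q1 -0.5
(0.4364, 0.1338, 0.073, 1.4) -> [-0.04 -0.04  0.03] 0.1
```

View pics/s6c.png

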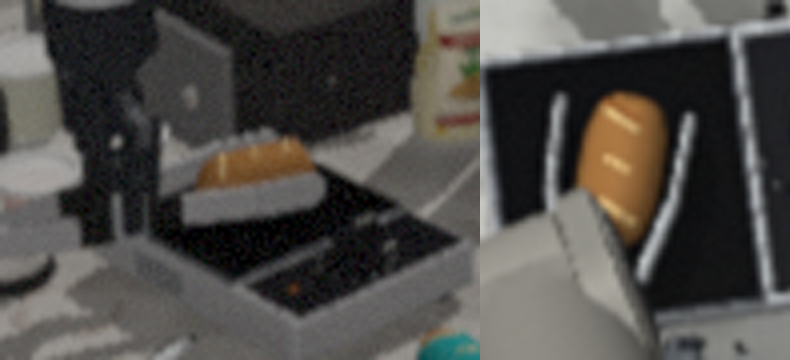

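The jaws are down on both sides of the roll and centred, clear of the plate. Squeezing.

Request:
carry_out(
  deltas=[
    [[0,0,0],0],
    [[0,0,0],0],
    [[0,0,0],0],
    [[0,0,-0.1],0],
    [[0,0,-0.2],0],
    [[0,0,-0.2],0],
    [[0,0,-0.2],0],
    [[0,0,-0.2],0],
  ],
  hand=0.3,
  newtons=40,
)

```text
t: 14.98
eef_pos: [0.4371, 0.1343, 0.0757]
tool_rot: [0.002, 0.764, 0.645, 0.006]
contact_force: [-0.1, 0.0, -1.0]
gripper_width: 0.465
```

```bash
python3 -c "
from h import *
plan()"
```

```text
t 14.97 pos [0.4371 0.1343 0.0757] ang 1.402 zax [ 0.013  0.005 -1.   ] w 0.465 F [-0.1  0.  -1. ] q7 1.02 q1 -0.5
```

Request:
carry_out(
  deltas=[
    [[0,0,-0.6],0],
    [[0,0,-1.5],0],
    [[0,0,-2.8],0],
    [[0,0,-4.3],0],
    [[0,0,-6],0],
    [[0,0,-8],0],
    [[0,0,-9.5],0],
    [[0,0,-10.8],0],
    [[0,0,-11],0],
    [[0,0,-11],0],
  ],
)

```text
t: 16.23
eef_pos: [0.4355, 0.1336, 0.1855]
tool_rot: [0.002, 0.764, 0.645, 0.006]
contact_force: [0.1, 0.2, -2.2]
gripper_width: 0.47
```

Request:
carry_out(
  deltas=[
    [[0,0,0],0],
    [[0,0,0],0],
    [[0,0,0],0],
    [[0,0,0],0],
    [[0,0,0],0],
    [[0,0,0],0],
  ],
)

```text
t: 16.98
eef_pos: [0.4355, 0.1336, 0.1855]
tool_rot: [0.002, 0.764, 0.645, 0.006]
contact_force: [0.3, -0.7, -1.4]
gripper_width: 0.468
```

Run:
```python
from h import *
plan()
a=save('side','s7.png')[130:290,200:360]; it=save('top','t7.png')[180:270,240:330]
b=cv2.resize(a,(420,420),interpolation=cv2.INTER_CUBIC);c=cv2.resize(it,(420,420),interpolation=cv2.INTER_CUBIC)[:,:370]
cv2.imwrite('pics/s7c.png',np.hstack([b,c])[:,:,::-1])
```

```text
t 16.98 pos [0.4355 0.1336 0.1855] ang 1.402 zax [ 0.012  0.005 -1.   ] w 0.468 F [ 0.3 -0.7 -1.4] q7 0.99 q1 -0.53
```

View pics/s7c.png

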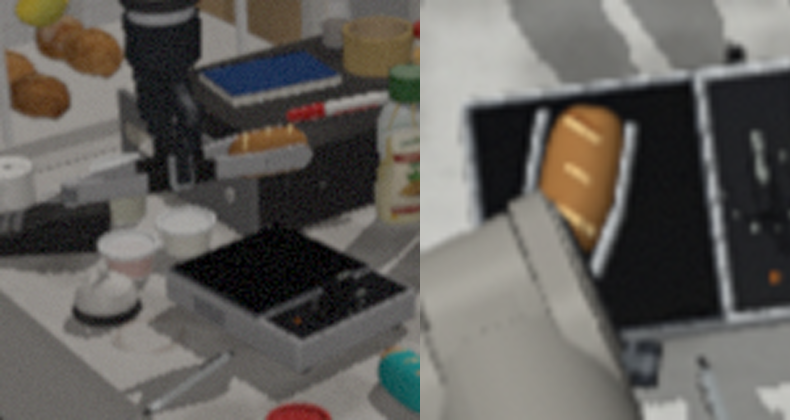

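The roll is held between the jaws well above the empty plate, and the dial pointer is still on its mark. Handing in.

```bash
python3 -c "
from h import *
print(bot.hand_in())"
```

```text
the job is handed in; nothing more can be done
None
```

I turned the dial back to its index mark and let go, picked up the tongs by their grips, closed the jaws on the roll and lifted it 11 cm. I handed in at about 17 s, still squeezing. No verdict was reported.

- **Roll:** the last pictures show it between both jaws, over an empty plate. I put its underside about 11 cm above the plate, reckoned from the lift of the tool rather than measured.
- **Grip:** the opening held steady at 0.47 (about 40 mm) with the grip set to 40 N. The arm was at rest and the fingers were well away from the roll.
- **Dial:** after I let go, a picture showed the pointer in line with the mark. I judged this by eye; the tool angle I turned it to should leave it within about 0.02 rad.
- **Bystanders:** I planned the moves clear of them and those in view looked unmoved, but I did not measure their positions.
- **Disagreements:** my fit of the tray's corners was up to 7 mm off its stated size, and the networks' side-view positions differed from the top view by 2–3 cm. Projecting my own estimates into the side view matched to within a few millimetres, so I used those. The tool also leaned by 0.01–0.02 rad, which I left alone.

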